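# Balance a pair of centrifuge bottles

### The arm

A 7-joint arm with a two-finger parallel gripper is mounted at the origin on the work surface. World frame = base frame: x ahead of the robot, y to its left, z up, the work surface at z = 0. Lengths are in m, angles in degrees, forces in N, time in s.
With the tool pointing down it reaches from about 0.425 to 0.875 m from the base axis. Payload 4.7 kg.
Tool frame: the origin (TCP) lies midway between the tips of the shut fingers; the grasp point (between the pads) lies 19 mm behind it; z points along the fingers, y is the line along which they close (so a half turn about z gives the same grasp; the last joint's range is limited). The gripper opens to 87 mm and grips with 3 to 60 N. Pads are 19 mm wide; open, the fingers measure 117 mm over their backs; the gripper's body (75 mm by 190 mm) begins 51 mm behind the grasp point.
Start: joints at [69.391, 18.392, -4.016, 83.108, 1.295, 78.541, -3.26], TCP at [0.237, -0.605, 0.223] pointing down, gripper open.
Joint ranges: [-163.93, 163.93], [-17.29, 119.83], [-79.2, 71.16], [3.27, 140.29], [-89.18, 269.18], [5.43, 117.66], [-154.24, 154.24]. Speed limits (degrees/s): [147.25, 147.25, 180, 180, 180, 180, 180].

### API

Orientations are given as [roll, pitch, yaw] about the fixed x, y, z axes, in that order (R = Rz(yaw) Ry(pitch) Rx(roll)).
In Python, from cell import env, viewer, boxes_of, masks_of gives the robot as it stands. The module is installed in compiled form; this text tells all that it offers.
- The arm moves only by the tool apply_moves, never from a script. Its argument "moves" is a list of rows, each a list of 7 numbers: the shift along the tool's x, y, z scaled (see below), then the turn, a rotation vector about the tool's x, y, z scaled (see below), then the opening, from 0 (shut) to 1 (fully open). A call has 1 to 20 rows; each row is the pose to reach, as a shift and turn from the pose commanded when the call began, along the tool's axes at that moment; what a row does not reach only later rows make up. The controller multiplies each number of a shift by 0.2 m and each number of a turn by 1.5 rad. A row lasts 1/10 s, in which the tool goes at most 50 mm and 8.59 degrees, less where a joint would pass 70% of its speed; a pose out of reach is approached as far as the arm can. A call with a number of a shift or a turn outside -1 to 1 is refused whole. A call with a gripper value outside its range is refused whole. The fingers move at their own pace and stop on an object; "grip_force" is the grip in N (left out, the last holds). Time passes only in rows, so rows that repeat a pose let the fingers close. It gives the time, the measured TCP pose, the force, the opening and the grip force at its end, in the units of the state.
- env.get_obs(): the state, without advancing time (a new reading comes with each control period).
- viewer.read_camera(name): name is "scene" or "top" or "wrist"; returns the picture (400x640x3 uint8, red, green, blue); there is no depth.
- viewer.get_calibration(name): a dict with "fov_y" (degrees; the focal length in pixels is half the picture's height over the tangent of half this angle, whatever the lens; pixels are square), "cx", "cy" (the principal point, pixels), "k1" (the pictures are not rectified: a ray, as slopes to the right and down, at radius r is drawn at 1 + k1 r^2 times it, then the intrinsics apply), "position" and "orientation" of the camera in the world. Camera axes: x right, y up, looking along -z (the intrinsics and any distortion apply to the point x, -y, -z); pixel columns grow to the right and rows downward; lengths in m; the calibration is good to about 2 mm. A picture is of the moment at which its call begins: read the wrist's pose just before it. get_calibration takes no time and is no camera call; for the wrist camera it gives the pose at the moment of the call.
- env.sign_off(): hands the job in; it is judged then, once.
Trained networks look in the newest picture that a camera, given by its name, has taken for a name from the list of things; names that differ only in an ending like _2 or _b are one class to them, and where a whole thing is asked for, a point or a joint stands for the part that bears it (a point fixed in the world has none). Each returns a list of dicts, best first, with "conf" (0 to 1); they miss things now and then, are a little off and sometimes report something else, mostly with a low value. They report only what shows in the picture. A call takes as long as a camera call.
- boxes_of(camera, target): "location" ([column, row] in pixels, amid what is visible of it).
- masks_of(camera, target): "pixels" (400x640 bool, what is visible of it) and "location" ([column, row] in pixels, amid what is visible of it).
The state is a dict: "time_s": time; "qpos": joint angles; "joint_velocities": joint speeds; "effort": joint torques, N m; "tool_pos": TCP position; "tool_rot": TCP orientation; "force": force on the tool from outside, world axes, zero at the start; "wrist_torque": the same for the moment, N m; "grip_width": finger opening in m; "grasp_force": force on a finger pad.
Only numpy, scipy, OpenCV 4.12 (cv2) and the standard library are available. Lean on these libraries where they do the work, as an engineer would, in place of code of your own. Each camera call takes 0.05 s, during which the arm holds its last target. There are 200 camera calls.

### The job

Fold the balance's clear draught cover up until it stands upright, then take the two matched centrifuge bottles out of the wire rack and stand one on the centre of each pan. Handle them gently: the bottles are thin-walled (at most 70 N from both fingers together, keep them upright) and the pans delicate (at most 12 N each, do not drop the bottles onto them), and leave the other things on the bench and in the rack where they are.

Things in the scene. Friction and masses are not known exactly. Their poses are not given: they have to be found in the camera images.
- bottle_a: first centrifuge bottle, one of the matched pair. Loose, capped, translucent white: round body 54 mm in diameter up to 98 mm, shoulder, blue cap 46 mm in diameter from 114 to 140 mm (its top). 0.17 to 0.35 kg, thin-walled: at most 70 N from both fingers added (35 N each). Origin: centre of its underside, z up. Stands on the bench in a rack cell.
- bottle_b: second centrifuge bottle, the other of the pair, identical. Loose, capped, translucent white: round body 54 mm in diameter up to 98 mm, shoulder, blue cap 46 mm in diameter from 114 to 140 mm (its top). 0.17 to 0.35 kg, thin-walled: at most 70 N from both fingers added (35 N each). Origin: centre of its underside, z up. Stands on the bench in a rack cell.
- pan_l: left (+y) pan of the white two-pan balance (fixed; base 200 mm deep, 360 mm wide, 36 mm high, facing roughly the robot; pan centres 220 mm apart). Flat steel disc 120 mm in diameter on a soft spring (800 N/m, 10 mm travel straight down). Origin: centre of its upper face, 85 mm above the bench unloaded. At most 12 N.
- pan_r: right (-y) weighing pan, like the left one. At most 12 N.
- cover (a joint): angle of the clear draught cover in rad: 0 = lying flat over the pans, pi/2 = upright behind the pans, stop at 1.95. It starts between 0.5 and 1.0, leaning over the pans. Stiff hinge (0.5 N m friction): it stays where it is left.
- cover_hinge (a point): middle of the cover's hinge line, 100 mm above the bench, 98 mm beyond the midpoint of the pan centres (seen from the robot); the hinge is level and parallel to the line through the pan centres. Cover: flat clear panel with aluminium rim, 330 mm along the hinge, 160 mm from hinge to the free edge (towards the robot), 8 mm thick, 0.25 kg.
- rack: blue wire rack fixed to the bench, 160 mm (x) by 240 mm (y), 83 mm high, wires 5 mm thick, 2 x 3 open cells of 80 mm, cell centres at x = -40, +40 and y = -80, 0, +80 mm. Origin: centre of its underside. Five of the cells hold the two bottles, two squat jars and one slim bottle in any order; one is empty.
- jar_a: bystander: squat capped jar in the rack, 62 mm in diameter, 95 mm high, same white body and blue cap. Origin: centre of underside.
- jar_b: bystander: second squat jar, same.
- slim: bystander: slim capped bottle in the rack, 40 mm in diameter, 158 mm high, blue cap 30 mm wide. Origin: centre of underside.
- beaker: bystander: open glass beaker on the bench in front of the balance, 72 mm wide at the rim, 85 mm high. Origin: centre of underside.
- weight: bystander: brass weight on the bench, 32 mm in diameter, 47 mm high. Origin: centre of underside.
- spatula: bystander: spatula lying on the bench, 170 mm long. Origin: underside.
- bufferjar: bystander: jar with a paper label on the bench, 60 mm in diameter, 75 mm high. Origin: centre of underside.

How it is judged (in metres and radians):
On the way:
1. the cover is folded to upright, within 5 degrees (joint 1.48 to 1.66), while both bottles are still in the rack (value of joint cover between 1.48 and 1.66 rad and distance of each of bottle_a, bottle_b from where it was at the start of the episode below 0.03 m), for 0.2 s.
At the end, for the whole second after the job is handed in: One centrifuge bottle stands on each pan (either bottle on either pan), upright, within 15 mm of the pan's centre, at rest and released; the cover still stands upright within 5 degrees (joint 1.48 to 1.66) (value of joint cover between 1.48 and 1.66 rad and angle between each of bottle_a, bottle_b's own z axis and vertical below 0.1 rad and linear speed of each of bottle_a, bottle_b below 0.02 m/s and contact force between each of bottle_a, bottle_b and the arm below 0.1 N and contact force between each of bottle_a, bottle_b and the fingers below 0.1 N and ((horizontal distance between bottle_a and pan_l below 0.015 m and contact force between bottle_a and pan_l above 0.5 N and horizontal distance between bottle_b and pan_r below 0.015 m and contact force between bottle_b and pan_r above 0.5 N) or (horizontal distance between bottle_a and pan_r below 0.015 m and contact force between bottle_a and pan_r above 0.5 N and horizontal distance between bottle_b and pan_l below 0.015 m and contact force between bottle_b and pan_l above 0.5 N))); the robot touches nothing.
It fails at once if a centrifuge bottle is squeezed or pushed by the fingers with more than 70 N in all (about 35 N a finger) (contact force between any of bottle_a, bottle_b and the fingers above 70 N).
It fails at once if a pan of the balance is loaded with more than 12 N (by pressing on it or setting a bottle down hard) (contact force between any of pan_l, pan_r and anything else above 12 N).
It fails at once if a centrifuge bottle falls: it moves faster than 0.4 m/s while the fingers do not hold it, as when it is let go about 10 mm or more above a pan ((linear speed of bottle_a above 0.4 m/s and contact force between bottle_a and the fingers below 0.1 N) or (linear speed of bottle_b above 0.4 m/s and contact force between bottle_b and the fingers below 0.1 N)).
It fails at once if a centrifuge bottle is tipped more than 20 degrees (angle between any of bottle_a, bottle_b's own z axis and vertical above 0.35 rad).
It fails at once if any of the other things (the jars and the slim bottle in the rack, beaker, brass weight, spatula, labelled jar) is moved more than 20 mm (distance of any of jar_a, jar_b, slim, beaker, weight, spatula, bufferjar from where it was at the start of the episode above 0.02 m).
It also fails if it takes over 67 s, if anything falls off the work surface, if the arm or the gripper's body presses on something with over 40 N, if the wrist force passes 120 N, or if a joint passes its speed limit or range.

## Working session

There is one attempt and no reset: what is moved stays moved. The work goes in short steps, Python scripts to look and compute and a tool call to move; the robot and the scene stay as the last step left them, time stands still between calls to the robot, and variables do not carry over. Pictures are saved under pics/ and viewed, at most 10 in all, crops included, and the job is handed in when it is done.

Besides the shell and the picture viewer there is one more tool, called after ">>>" in YAML: its name, and indented under it one key for each argument. apply_moves: Moves the arm, as the interface text tells. Shifts and turns lie within -1 to 1; 1 stands for 0.2 m of shift or 1.5 rad of turn. Its arguments: {"type":"object","properties":{"moves":{"type":"array","items":{"type":"array","items":{"type":"number","minimum":-1,"maximum":1}}},"grip_force":{"type":"number"}},"required":["moves"]}

```bash
mkdir -p pics; cat > h.py <<'E'
import numpy as np, cv2
from scipy.spatial.transform import Rotation as R
from cell import env, viewer, boxes_of, masks_of
def cal(n):
    c=viewer.get_calibration(n); o=np.array(c["orientation"],float)
    M=o if o.shape==(3,3) else (R.from_quat(o).as_matrix() if o.size==4 else R.from_euler('xyz',o,degrees=True).as_matrix())
    return c,np.array(c["position"]),M,200/np.tan(np.radians(c["fov_y"])/2)
def ray(C,px):
    c,p,M,f=C; d=np.array([(px[0]-c["cx"])/f,(px[1]-c["cy"])/f]); u=d.copy()
    for _ in range(20): u=d/(1+c["k1"]*(u@u))
    v=M@np.array([u[0],-u[1],-1]); return p,v/np.linalg.norm(v)
def atz(C,px,z):
    p,v=ray(C,px); return p+v*(z-p[2])/v[2]
def proj(C,X):
    c,p,M,f=C; q=M.T@(np.array(X)-p); u=np.array([q[0],-q[1]])/-q[2]; u=u*(1+c["k1"]*(u@u)); return u*f+[c["cx"],c["cy"]]
def save(n,img): cv2.imwrite(n,img[:,:,::-1])
E
python3 - <<'E'
from h import *
print(env.get_obs())
for n in("scene","top","wrist"):
    print(n,viewer.get_calibration(n))
    im=viewer.read_camera(n); save(f"pics/{n}0.png",im)
    if n=="wrist": continue
    for t in("bottle_a","jar_a","slim","rack","pan_l","cover","beaker","weight","spatula","bufferjar"):
        print(t,[(round(b["conf"],2),np.round(b["location"]).tolist()) for b in boxes_of(n,t)])
E
```

```text
{'time_s': 0.0, 'qpos': array([69.38943426, 18.4416051 , -4.01527677, 83.17223591,  1.29518407,
       78.53925615, -3.26006345]), 'joint_velocities': array([ 0.04349357,  0.06233714, -0.07874539,  0.02902012,  0.02133763,
        0.00442795,  0.00360727]), 'effort': array([ 2.25634285e-04, -4.91286242e+01, -4.03945176e-01, -3.12527883e+01,
       -6.40417007e-02,  4.37301700e-02,  1.43210900e-04]), 'tool_pos': array([ 0.23712313, -0.60464185,  0.22145596]), 'tool_rot': array([-1.79892149e+02,  5.76147424e-03,  2.14199935e+01]), 'force': array([-0.3450975 ,  0.31107333,  0.01533881]), 'wrist_torque': array([-0.03855718,  0.07085347,  0.03703923]), 'grasp_force': 0.0, 'grip_width': 0.08727810054403809}
scene {'fov_y': 48.55400767982291, 'cx': 325.6373171066146, 'cy': 192.53808227780607, 'k1': -0.02439099880420816, 'position': array([ 1.34140349, -0.03105296,  0.65279711]), 'orientation': array([56.1741665 , -0.54539738, 89.67238662])}
bottle_a [(0.75, [239.0, 201.0]), (0.67, [215.0, 178.0]), (0.53, [433.0, 203.0])]
jar_a [(0.89, [170.0, 209.0]), (0.73, [183.0, 179.0]), (0.61, [431.0, 
[... 572 characters left out ...]
77e+01])}
bottle_a [(0.79, [383.0, 202.0]), (0.73, [406.0, 230.0])]
jar_a [(0.72, [431.0, 233.0]), (0.62, [432.0, 206.0]), (0.31, [278.0, 176.0])]
slim [(0.57, [234.0, 150.0]), (0.54, [377.0, 229.0])]
rack [(0.6, [394.0, 214.0])]
pan_l [(0.96, [278.0, 175.0]), (0.65, [202.0, 181.0])]
cover [(0.81, [230.0, 154.0])]
beaker [(0.62, [209.0, 255.0])]
weight []
spatula [(0.66, [329.0, 152.0])]
bufferjar [(0.83, [366.0, 152.0]), (0.68, [406.0, 230.0])]
wrist {'fov_y': 71.71629009302958, 'cx': 317.17571150648865, 'cy': 194.76961605931876, 'k1': -0.004162480084883833, 'position': array([ 0.30760018, -0.5775912 ,  0.38590008]), 'orientation': array([-1.59851838e+01,  7.24364777e-04, -6.85447382e+01])}
```

View pics/scene0.png

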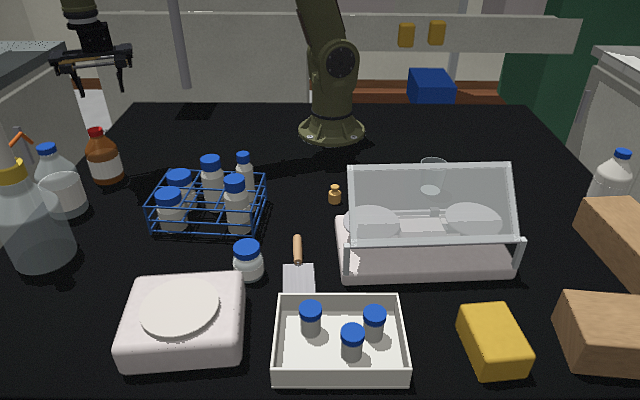

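View pics/top0.png

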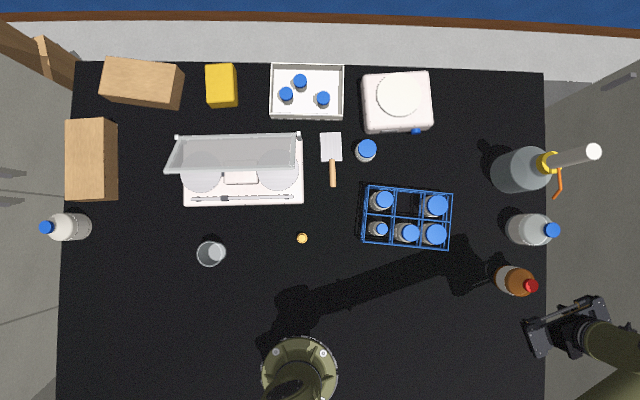

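The scene view is taken from the far side and the cover leans over the pans. In the top view the cover's hinge ends are at about (178,135) and (301,133), and its free edge runs (165,170)–(295,172). The bottle caps are at about (383,201) and (407,232), the slim bottle at (378,228), jars at (436,205) and (434,233), and the empty cell at (408,205). Next I fit the geometry.

```bash
python3 - <<'E'
from h import *
from scipy.optimize import least_squares
T=cal("top");S=cal("scene")
im=cv2.imread("pics/top0.png"); hsv=cv2.cvtColor(im,cv2.COLOR_BGR2HSV)
m=cv2.inRange(hsv,(100,110,90),(125,255,255)); m=cv2.morphologyEx(m,cv2.MORPH_OPEN,np.ones((7,7)))
n,l,st,ce=cv2.connectedComponentsWithStats(m)
for i in range(1,n):
    if 340<ce[i][0]<470 and 120<ce[i][1]<260: print(ce[i].round(1),st[i][:5],"z.14:",atz(T,ce[i],.14).round(4),"z.095",atz(T,ce[i],.095).round(4),"z.158",atz(T,ce[i],.158).round(4))
# balance fit: local u toward robot-away, v left
def W(p,u,v,z): c,s=np.cos(p[2]),np.sin(p[2]); return [p[0]+c*u-s*v,p[1]+s*u+c*v,z]
def pts(p):
    a=p[3]; u=.098-.16*np.cos(a); z=.1+.16*np.sin(a)
    return [(T,W(p,u,.165,z),(165,170)),(T,W(p,u,-.165,z),(295,172)),(S,W(p,u,-.165,z),(347,165)),(S,W(p,u,.165,z),(511,162)),
      (S,W(p,.098,-.165,.1),(347,246)),(S,W(p,.098,.165,.1),(521,239)),(T,W(p,.098,.165,.1),(176,136)),(T,W(p,.098,-.165,.1),(301,135))]
r=least_squares(lambda p:np.concatenate([proj(C,X)-np.array(q) for C,X,q in pts(p)]),[.6,.2,0,.8],loss="soft_l1")
print(r.x,r.fun.reshape(-1,2).round(1).tolist())
p=r.x;print("edge",[X for _,X,_ in pts(p)[:2]]);print("pans",W(p,0,.11,.085),W(p,0,-.11,.085))
for z,q in((.0,(209,255)),(.085,(210,250))):print("beaker",atz(T,q,z))
print("weight",atz(T,(302,238),.047),"bufj",atz(T,(366,150),.075))
E
```

```text
[366.9 147.9] [359 140  17  17 260] z.14: [ 0.6589 -0.1726  0.14  ] z.095 [ 0.6679 -0.178   0.095 ] z.158 [ 0.6553 -0.1705  0.158 ]
[384.6 199. ] [376 192  18  15 234] z.14: [ 0.5222 -0.2228  0.14  ] z.095 [ 0.5252 -0.2303  0.095 ] z.158 [ 0.521  -0.2197  0.158 ]
[438.1 203.7] [428 192  21  23 394] z.14: [ 0.5134 -0.3669  0.14  ] z.095 [ 0.516  -0.3808  0.095 ] z.158 [ 0.5124 -0.3614  0.158 ]
[381.6 228.5] [377 224  10  10  94] z.14: [ 0.4432 -0.2159  0.14  ] z.095 [ 0.4428 -0.2232  0.095 ] z.158 [ 0.4434 -0.213   0.158 ]
[410.8 232.6] [403 225  16  16 238] z.14: [ 0.4344 -0.2943  0.14  ] z.095 [ 0.4336 -0.3049  0.095 ] z.158 [ 0.4348 -0.29    0.158 ]
[436.5 233.8] [427 224  20  21 360] z.14: [ 0.4329 -0.3636  0.14  ] z.095 [ 0.432  -0.3773  0.095 ] z.158 [ 0.4333 -0.3582  0.158 ]
[0.5945956  0.18357918 0.0291802  0.77358951] [[-2.1, 0.7], [-1.4, -1.7], [-0.8, -0.6], [-1.0, 1.0], [1.6, -0.4], [-2.6, 3.7], [3.8, -0.2], [-4.7, 0.2]]
edge [[np.float64(0.5733233996630409), np.float64(0.3480285467571079), np.float64(0.21179323091021218)], [np.float64(0.5829514990720315), np.float64(0.0181690316574665), np.float64(0.21179323091021218)]]
pans [np.float64(0.5913862364049564), np.float64(0.29353234946896734), 0.085] [np.float64(0.5978049693442834), np.float64(0.07362600606920634), 0.085]
beaker [0.34720873 0.28079839 0.        ]
beaker [0.3689415  0.25460412 0.085     ]
weight [ 0.40860637 -0.00091382  0.047     ] bufj [ 0.66573259 -0.17782163  0.075     ]
```

```bash
python3 - <<'E'
import cv2
a=cv2.imread("pics/scene0.png")[140:300,320:540]; cv2.imwrite("pics/c1.png",cv2.resize(a,None,fx=3.6,fy=3.6,interpolation=cv2.INTER_CUBIC))
E
```

```text
(no output)
```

View pics/c1.png

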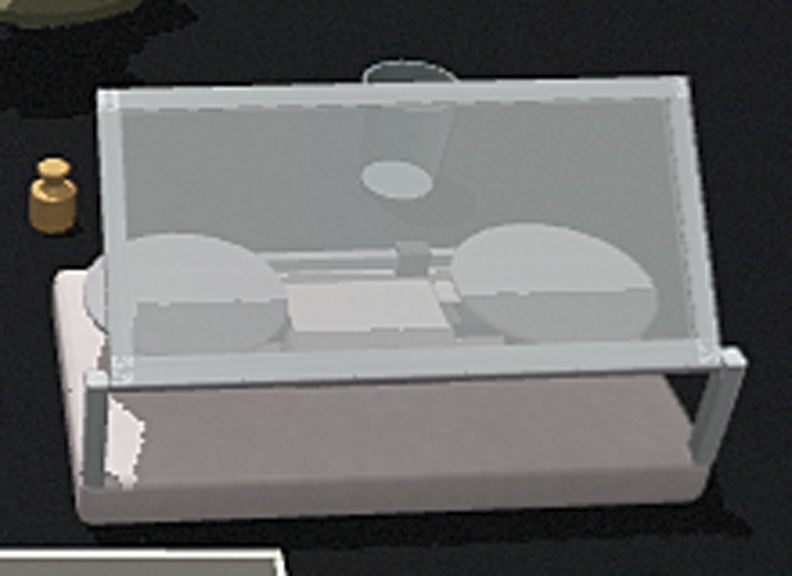

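>>> apply_moves:
  moves:
    - [0.83,-0.75,-0.5,0,0,0.249,0]
    - [0.83,-0.75,-0.5,0,0,0.249,0]
    - [0.83,-0.75,-0.5,0,0,0.249,0]
    - [0.83,-0.75,-0.5,0,0,0.249,0]
    - [0.83,-0.75,-0.5,0,0,0.249,0]
    - [0.83,-0.75,-0.5,0,0,0.249,0]
    - [0.83,-0.75,-0.5,0,0,0.249,0]
    - [0.83,-0.75,-0.5,0,0,0.249,0]
  grip_force: 20

```text
time_s: 1.95
tool_pos: [0.3359, -0.4059, 0.3219]
tool_rot: [-180.0, 0.1, -0.1]
force: [0.4, -1.3, 0.7]
grip_width: 0.0311
grasp_force: 0.0
```

>>> apply_moves:
  moves:
    - [0.6,-0.6,0,0,0,0,0]
    - [0.6,-0.6,0,0,0,0,0]
    - [0.6,-0.6,0,0,0,0,0]
    - [0.6,-0.6,0,0,0,0,0]
    - [0.6,-0.6,0,0,0,0,0]

```text
time_s: 2.45
tool_pos: [0.4588, -0.2827, 0.3213]
tool_rot: [-179.9, 0.0, 0.3]
force: [0.5, -0.1, -0.5]
grip_width: 0.0009
grasp_force: 0.0
```

```bash
python3 - <<'E'
from h import *
C=cal("wrist"); im=viewer.read_camera("wrist"); save("pics/w1.png",im); print(C[1],env.get_obs()["tool_pos"])
for b in boxes_of("wrist","bottle_a"): print(b)
hsv=cv2.cvtColor(im,cv2.COLOR_RGB2HSV)
m=cv2.inRange(hsv,(100,110,70),(125,255,255)); m=cv2.morphologyEx(m,cv2.MORPH_OPEN,np.ones((11,11)))
n,l,st,ce=cv2.connectedComponentsWithStats(m)
for i in range(1,n):print(ce[i].round(1),st[i].tolist(),"z.14:",atz(C,ce[i],.135).round(4))
E
```

```text
[ 0.53440384 -0.2825698   0.48449644] [ 0.45704101 -0.2851218   0.32130321]
{'location': [325.0, 187.2], 'conf': 0.98}
{'location': [273.5, 128.7], 'conf': 0.84}
[240.7  12.9] [219, 0, 42, 30, 1072] z.14: [ 0.6432 -0.1966  0.135 ]
[268.7 125.9] [251, 108, 37, 37, 1173] z.14: [ 0.5215 -0.2225  0.135 ]
[388.5 132.8] [368, 112, 42, 42, 1485] z.14: [ 0.5142 -0.37    0.135 ]
[381.7 189.4] [363, 170, 39, 40, 1339] z.14: [ 0.4418 -0.3667  0.135 ]
[634.7 192. ] [630, 176, 10, 33, 313] z.14: [ 0.4402 -0.6997  0.135 ]
[326.3 195.7] [310, 178, 34, 36, 1044] z.14: [ 0.4328 -0.2944  0.135 ]
[261.8 193. ] [251, 180, 22, 27, 515] z.14: [ 0.4359 -0.2096  0.135 ]
```

View pics/w1.png

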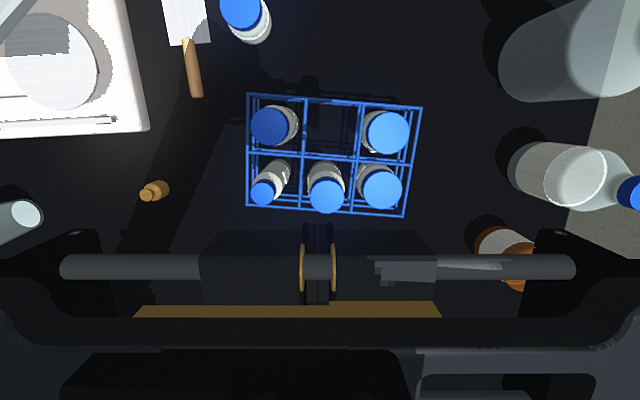

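Both bottles were located from two views: A at (0.5215, −0.2225) and B at (0.4335, −0.294). In the wrist picture their caps are at (269,126) and (326,196). Next is the cover.

>>> apply_moves:
  moves:
    - [0.2,-1,0,0,0,0,0]
    - [0.2,-1,0,0,0,0,0]
    - [0.2,-1,0,0,0,0,0]
    - [0.2,-1,0,0,0,0,0]

```text
time_s: 2.95
tool_pos: [0.4956, -0.0901, 0.3223]
tool_rot: [180.0, 0.0, -0.3]
force: [0.5, -0.7, -0.4]
grip_width: 0.0002
grasp_force: 0.0
```

>>> apply_moves:
  moves:
    - [0,-1,0,0,0,0,0]
    - [0,-1,0,0,0,0,0]
    - [0,-1,0,0,0,0,0]
    - [0,-1,0,0,0,0,0]
    - [0,-1,0,0,0,0,0]

```text
time_s: 3.45
tool_pos: [0.4951, 0.1172, 0.3227]
tool_rot: [-179.8, -0.0, 0.5]
force: [-0.9, -0.5, -0.5]
grip_width: 0.0007
grasp_force: 0.0
```

>>> apply_moves:
  moves:
    - [0,-0.32,0.62,0,0,0,0]
    - [0,-0.32,0.62,0,0,0,0]
    - [0,-0.32,0.62,0,0,0,0]
    - [0,-0.32,0.62,0,0,0,0]
    - [0,-0.32,0.62,0,0,0,0]

```text
time_s: 3.95
tool_pos: [0.4968, 0.1727, 0.1984]
tool_rot: [179.9, 0.1, -0.1]
force: [0.3, -0.4, 0.9]
grip_width: 0.0006
grasp_force: 0.0
```

```bash
python3 - <<'E'
from h import *
a=viewer.read_camera("scene")[100:260,320:540]; save("pics/c2.png",cv2.resize(a,None,fx=3.6,fy=3.6,interpolation=cv2.INTER_CUBIC))
E
```

```text
(no output)
```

View pics/c2.png

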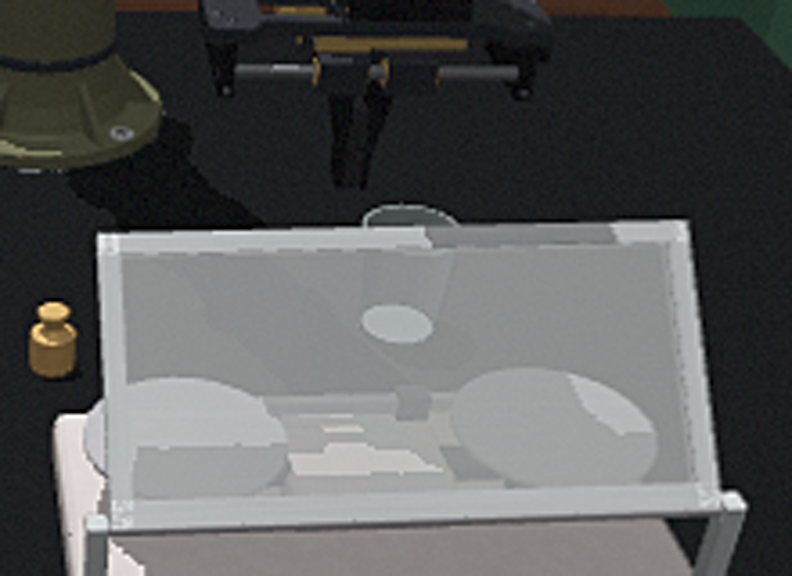

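The fingers stand in front of the free edge, which runs (98,235)–(688,222) in the crop. I push with a slight rise.

>>> apply_moves:
  moves:
    - [0.1,0,0.04,0,0,0,0]
    - [0.2,0,0.04,0,0,0,0]
    - [0.3,0,0.04,0,0,0,0]
    - [0.37,0,0.03,0,0,0,0]
    - [0.44,0,0.01,0,0,0,0]
    - [0.51,0,0,0,0,0,0]
    - [0.58,0,-0.02,0,0,0,0]
    - [0.65,0,-0.03,0,0,0,0]
    - [0.72,0,-0.04,0,0,0,0]
    - [0.78,0,-0.04,0,0,0,0]
    - [0.78,0,-0.04,0,0,0,0]

```text
time_s: 5.1
tool_pos: [0.6547, 0.1728, 0.2088]
tool_rot: [180.0, -0.2, -0.2]
force: [0.8, 0.2, -0.5]
grip_width: 0.0009
grasp_force: 0.0
```

```bash
cat > cov.py <<'E'
from h import *
import sys
o=env.get_obs(); print(o["tool_pos"],o["force"])
S=cal("scene");T=cal("top")
a=viewer.read_camera("scene"); t=viewer.read_camera("top")
def W(p,u,v,z): c,s=np.cos(p[2]),np.sin(p[2]); return [p[0]+c*u-s*v,p[1]+s*u+c*v,z]
p=[.5946,.1836,.0292]
for th in (1.3,1.4,1.5,1.57,1.65,1.75):
    u=.098-.16*np.cos(th); z=.1+.16*np.sin(th)
    print(th,[proj(C,W(p,u,v,z)).round(1).tolist() for C in(S,T) for v in(.165,-.165)])
for n in("scene","top"): print([(b["conf"],b["location"]) for b in boxes_of(n,"cover")])
A=cv2.resize(a[80:260,320:540],None,fx=3.2,fy=3.2,interpolation=cv2.INTER_CUBIC)[:,:]
B=cv2.resize(t[110:220,150:320],None,fx=4.6,fy=4.6,interpolation=cv2.INTER_CUBIC)
save(sys.argv[1]+"s.png",A); save(sys.argv[1]+"t.png",B)
E
python3 cov.py pics/v1
```

```text
[0.65466018 0.17282649 0.20877917] [ 0.75196423  0.24625012 -0.54806778]
1.3 [[530.4, 162.5], [350.0, 164.0], [156.8, 139.1], [292.5, 138.3]]
1.4 [[534.5, 165.2], [350.8, 166.8], [156.4, 132.4], [292.4, 131.6]]
1.5 [[538.7, 168.8], [351.6, 170.5], [156.3, 125.8], [292.4, 124.9]]
1.57 [[541.5, 171.9], [352.2, 173.7], [156.4, 121.2], [292.4, 120.2]]
1.65 [[544.7, 176.0], [352.8, 177.9], [156.7, 116.1], [292.4, 115.1]]
1.75 [[548.5, 182.0], [353.6, 184.1], [157.2, 109.9], [292.5, 108.9]]
[(0.89, [440.8, 206.0])]
[(0.82, [276.2, 132.9])]
```

View pics/v1s.png

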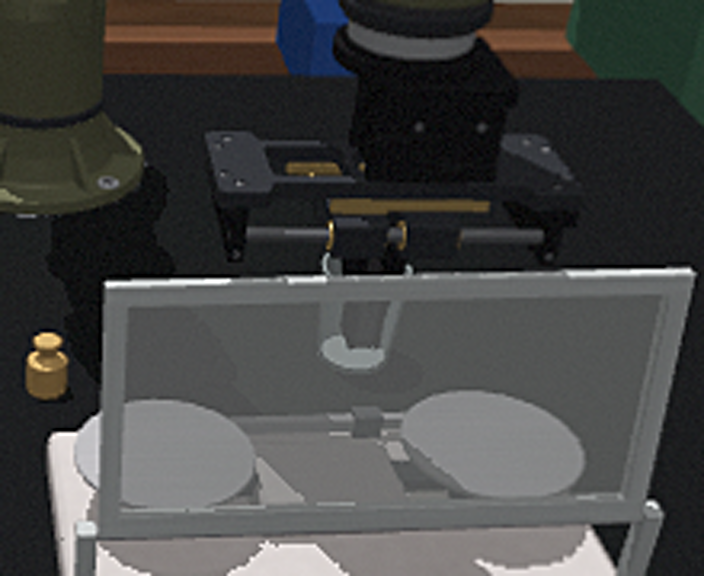

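The cover's top edge is at about (537,165)/(353,169) in the scene view, an angle near 1.43. It needs about 22 mm more.

>>> apply_moves:
  moves:
    - [0.05,0,0,0,0,0,0]
    - [0.1,0,0,0,0,0,0]
    - [0.11,0,0,0,0,0,0]

```text
time_s: 5.6
tool_pos: [0.675, 0.1753, 0.2064]
tool_rot: [-180.0, 0.0, -0.0]
force: [-2.3, -0.2, 2.3]
grip_width: 0.0004
grasp_force: 1.6
```

```bash
python3 cov.py pics/v2
```

```text
[0.6749804  0.17534965 0.20639495] [-2.29067674 -0.20219889  2.34642023]
1.3 [[530.4, 162.5], [350.0, 164.0], [156.8, 139.1], [292.5, 138.3]]
1.4 [[534.5, 165.2], [350.8, 166.8], [156.4, 132.4], [292.4, 131.6]]
1.5 [[538.7, 168.8], [351.6, 170.5], [156.3, 125.8], [292.4, 124.9]]
1.57 [[541.5, 171.9], [352.2, 173.7], [156.4, 121.2], [292.4, 120.2]]
1.65 [[544.7, 176.0], [352.8, 177.9], [156.7, 116.1], [292.4, 115.1]]
1.75 [[548.5, 182.0], [353.6, 184.1], [157.2, 109.9], [292.5, 108.9]]
[(0.72, [442.6, 208.6])]
[(0.68, [433.9, 208.2]), (0.63, [268.9, 126.6])]
```

View pics/v2s.png

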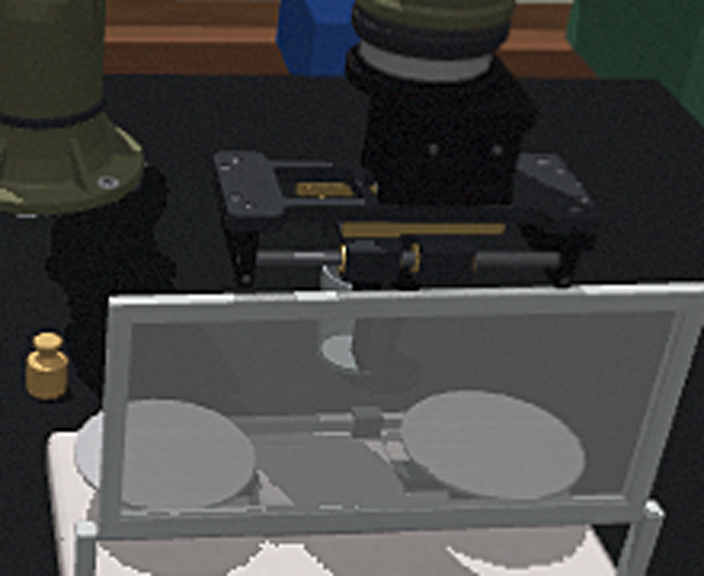

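>>> apply_moves:
  moves:
    - [0.015,0,0,0,0,0,0]
    - [0.015,0,0,0,0,0,0]

```text
time_s: 6.0
tool_pos: [0.6769, 0.1753, 0.2062]
tool_rot: [180.0, 0.1, 0.0]
force: [-2.4, 0.3, -0.1]
grip_width: 0.0004
grasp_force: 1.0
```

```bash
python3 - <<'E'
from h import *
from scipy.optimize import least_squares
S=cal("scene");T=cal("top")
for q in((371.9,222.2),(474.1,218.4)):print("pan scene",atz(S,q,.085))
t=viewer.read_camera("top")
for m in masks_of("top","pan_l"): 
    ys,xs=np.nonzero(m["pixels"]); print("pan top",m["conf"],m["location"],(xs.min()+xs.max())/2,(ys.min()+ys.max())/2,atz(T,((xs.min()+xs.max())/2,(ys.min()+ys.max())/2),.085))
t=cv2.resize(t[105:215,150:320],None,fx=4.6,fy=4.6,interpolation=cv2.INTER_CUBIC);save("pics/v3t.png",t)
E
```

```text
pan scene [0.60491373 0.07552089 0.085     ]
pan scene [0.59047566 0.29533053 0.085     ]
pan top 0.9 [192.9, 176.5] 191.0 174.5 [0.58035386 0.31858309 0.085     ]
pan top 0.61 [275.7, 166.9] 277.5 169.5 [0.60102986 0.07263056 0.085     ]
```

View pics/v3t.png

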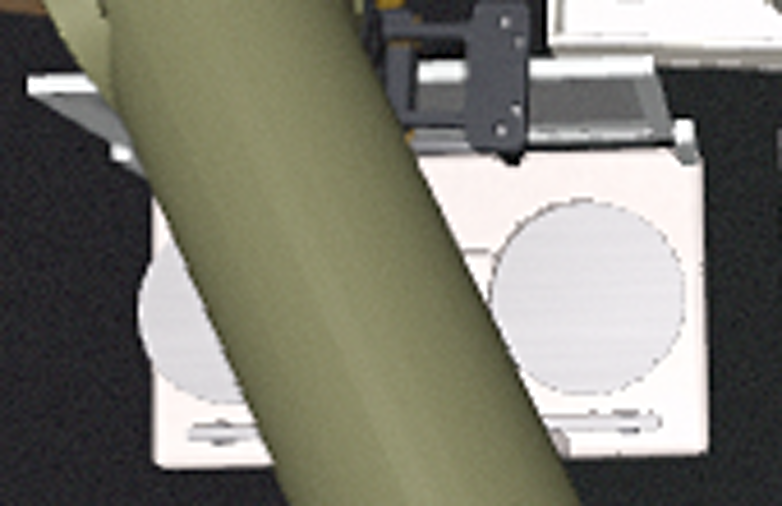

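```bash
python3 - <<'E'
from h import *
from scipy.optimize import least_squares
S=cal("scene");T=cal("top")
def W(p,u,v,z): c,s=np.cos(p[2]),np.sin(p[2]); return [p[0]+c*u-s*v,p[1]+s*u+c*v,z]
def pts(p):
    a=p[3]; u=.098-.16*np.cos(a); z=.1+.16*np.sin(a)
    return [(T,W(p,u,.165,z),(156.1,122.6)),(T,W(p,u,-.165,z),(292.2,119.8)),
      (T,W(p,0,-.11,.085),(277.7,169.7)),(T,W(p,0,.11,.085),(201,171.6)),(S,W(p,0,.11,.085),(474.1,218.4)),(S,W(p,0,-.11,.085),(371.9,222.2)),
      (T,W(p,-.1,-.18,.036),(303.5,203.3)),(T,W(p,-.1,.18,.036),(183.5,206.6))]
r=least_squares(lambda p:np.concatenate([proj(C,X)-np.array(q) for C,X,q in pts(p)]),[.6,.2,0,1.5],loss="soft_l1")
p=r.x;print(p,r.fun.reshape(-1,2).round(1).tolist());print("pans",W(p,0,.11,.085),W(p,0,-.11,.085))
E
```

```text
[0.59782856 0.18273731 0.04993    1.54263142] [[-0.2, 0.5], [-0.2, -0.5], [-0.3, -1.0], [-0.8, -1.1], [-1.0, 0.5], [-1.3, -0.5], [0.1, 1.0], [-1.6, 0.3]]
pans [np.float64(0.5923385435519064), np.float64(0.29260022265494406), 0.085] [np.float64(0.6033185809572581), np.float64(0.07287439627448172), 0.085]
```

Two estimates agree on about 1.54, so I push 4 mm more and then back off.

>>> apply_moves:
  moves:
    - [0.02,0,0,0,0,0,0]
    - [0.02,0,0,0,0,0,0]
    - [0.02,0,0,0,0,0,0]

```text
time_s: 6.4
tool_pos: [0.6809, 0.1755, 0.2063]
tool_rot: [180.0, 0.0, 0.0]
force: [-3.8, 1.2, -0.0]
grip_width: 0.0003
grasp_force: 1.6
```

>>> apply_moves:
  moves:
    - [-0.5,0,0,0,0,0,0]
    - [-0.5,0.3,-0.3,0,0,0,0]
    - [-0.5,1,-0.4,0,0,0,0]
    - [-0.5,1,-0.4,0,0,0,0]
    - [-0.5,1,-0.4,0,0,0,0]
    - [-0.5,1,-0.4,0,0,0,0]
    - [-0.5,1,-0.4,0,0,0,0]

```text
time_s: 7.1
tool_pos: [0.5825, -0.032, 0.2884]
tool_rot: [179.7, -0.3, -0.6]
force: [0.6, 0.2, -1.0]
grip_width: 0.0006
grasp_force: 0.0
```

```bash
python3 cov.py pics/v4; python3 - <<'E'
import cv2,numpy as np
a=cv2.imread("pics/v4s.png");b=cv2.imread("pics/v4t.png")
f=lambda i:cv2.resize(i,(600,int(i.shape[0]*600/i.shape[1])))
b=b[:300]
cv2.imwrite("pics/v4.png",np.vstack([f(a)[130:450],f(b)]))
E
```

```text
[ 0.58254873 -0.03200387  0.28844229] [ 0.55721447  0.18153867 -1.0014254 ]
1.3 [[530.4, 162.5], [350.0, 164.0], [156.8, 139.1], [292.5, 138.3]]
1.4 [[534.5, 165.2], [350.8, 166.8], [156.4, 132.4], [292.4, 131.6]]
1.5 [[538.7, 168.8], [351.6, 170.5], [156.3, 125.8], [292.4, 124.9]]
1.57 [[541.5, 171.9], [352.2, 173.7], [156.4, 121.2], [292.4, 120.2]]
1.65 [[544.7, 176.0], [352.8, 177.9], [156.7, 116.1], [292.4, 115.1]]
1.75 [[548.5, 182.0], [353.6, 184.1], [157.2, 109.9], [292.5, 108.9]]
[(0.64, [444.8, 208.5])]
[(0.68, [218.3, 127.8])]
```

View pics/v4.png

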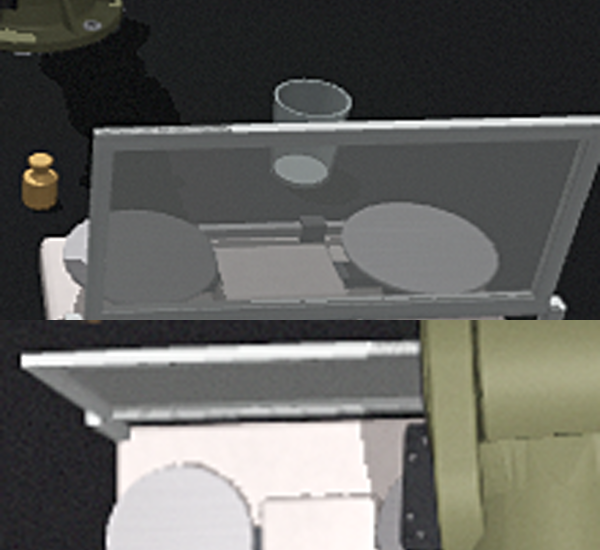

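The cover now stands at about 1.565; its free corner in the top view is at about (156,121). Next is bottle A.

>>> apply_moves:
  moves:
    - [-0.3,0.95,0,0,0,0,0.8]
    - [-0.3,0.95,0,0,0,0,0.8]
    - [-0.3,0.95,0,0,0,0,0.8]
    - [-0.3,0.95,0,0,0,0,0.8]
    - [-0.3,0.95,0,0,0,0,0.8]
    - [-0.3,0.95,0,0,0,0,0.8]
    - [-0.3,0.95,0,0,0,0,0.8]

```text
time_s: 8.0
tool_pos: [0.5224, -0.2119, 0.2864]
tool_rot: [-179.9, -0.0, 0.3]
force: [-0.1, 0.8, -0.3]
grip_width: 0.0481
grasp_force: 0.0
```

```bash
cat > caps.py <<'E'
from h import *
o=env.get_obs(); C=cal("wrist"); im=viewer.read_camera("wrist"); print(o["tool_pos"],o["tool_rot"],o["grip_width"])
hsv=cv2.cvtColor(im,cv2.COLOR_RGB2HSV)
m=cv2.inRange(hsv,(100,110,60),(125,255,255)); m=cv2.morphologyEx(m,cv2.MORPH_OPEN,np.ones((11,11)))
n,l,st,ce=cv2.connectedComponentsWithStats(m)
for i in range(1,n):print(ce[i].round(1),st[i].tolist(),atz(C,ce[i],.135).round(4))
E
python3 caps.py
```

```text
[ 0.52236088 -0.21193207  0.28636673] [-1.79938969e+02 -2.07542065e-02  2.59839637e-01] 0.048125918449378184
[411.    4.5] [403, 0, 17, 10, 170] [ 0.7042 -0.3038  0.135 ]
[292.3  53.3] [271, 30, 43, 47, 1635] [ 0.6596 -0.1854  0.135 ]
[326.3 184.2] [308, 163, 38, 43, 1317] [ 0.5206 -0.2225  0.135 ]
[444.4 184.6] [423, 164, 44, 43, 1528] [ 0.521  -0.3608  0.135 ]
[319. 249.] [313, 244, 13, 11, 143] [ 0.4371 -0.2146  0.135 ]
```

>>> apply_moves:
  moves:
    - [0,0.055,0,0,0,0,0.8]
    - [0,0.055,0.1,0,0,0,0.8]
    - [0,0.055,0.2,0,0,0,0.8]
    - [0,0.055,0.3,0,0,0,0.8]
    - [0,0.055,0.4,0,0,0,0.8]
    - [0,0.055,0.5,0,0,0,0.8]
    - [0,0.055,0.6,0,0,0,0.8]
    - [0,0.055,0.7,0,0,0,0.8]
    - [0,0.055,0.8,0,0,0,0.8]
    - [0,0.055,0.89,0,0,0,0.8]
    - [0,0.055,0.89,0,0,0,0.8]

```text
time_s: 9.15
tool_pos: [0.5197, -0.2248, 0.1059]
tool_rot: [-179.9, 0.3, 0.1]
force: [0.1, 0.9, 0.1]
grip_width: 0.0699
grasp_force: 0.0
```

>>> apply_moves:
  moves:
    - [0,0,0,0,0,0,0]
    - [0,0,0,0,0,0,0]
    - [0,0,0,0,0,0,0]
    - [0,0,0,0,0,0,0]
    - [0,0,0,0,0,0,0]
    - [0,0,0,0,0,0,0]
  grip_force: 22

```text
time_s: 9.75
tool_pos: [0.522, -0.2256, 0.1095]
tool_rot: [180.0, -0.1, 0.0]
force: [0.5, 2.1, 3.8]
grip_width: 0.0454
grasp_force: 21.9
```

>>> apply_moves:
  moves:
    - [0,0,-0.05,0,0,0,0]
    - [0,0,-0.15,0,0,0,0]
    - [0,0,-0.3,0,0,0,0]
    - [0,0,-0.45,0,0,0,0]
    - [0,0,-0.6,0,0,0,0]
    - [0,0,-0.75,0,0,0,0]
    - [0,0,-0.85,0,0,0,0]
    - [0,0,-0.9,0,0,0,0]
    - [0,0,-0.9,0,0,0,0]

```text
time_s: 10.65
tool_pos: [0.5216, -0.226, 0.2896]
tool_rot: [179.9, -0.1, 0.0]
force: [-0.8, 0.4, -2.6]
grip_width: 0.0454
grasp_force: 22.0
```

>>> apply_moves:
  moves:
    - [0.03,-0.08,0,0,0,0,0]
    - [0.08,-0.22,0,0,0,0,0]
    - [0.14,-0.4,0,0,0,0,0]
    - [0.2,-0.58,0,0,0,0,0]
    - [0.27,-0.76,0,0,0,0,0]
    - [0.33,-0.94,0,0,0,0,0]
    - [0.35,-1,0,0,0,0,0]

```text
time_s: 11.35
tool_pos: [0.5908, -0.0198, 0.2867]
tool_rot: [-179.8, 0.1, 0.4]
force: [0.0, 1.2, -2.7]
grip_width: 0.0457
grasp_force: 22.0
```

>>> apply_moves:
  moves:
    - [0,-0.1,0,0,0,0,0]
    - [0,-0.25,0,0,0,0,0]
    - [0,-0.43,0,0,0,0,0]
    - [0,-0.61,0,0,0,0,0]
    - [0,-0.79,0,0,0,0,0]
    - [0,-0.95,0,0,0,0,0]
    - [0,-1,0,0,0,0,0]

```text
time_s: 12.05
tool_pos: [0.5892, 0.1786, 0.2869]
tool_rot: [-179.9, 0.2, 0.4]
force: [0.4, 0.9, -2.5]
grip_width: 0.0453
grasp_force: 22.0
```

>>> apply_moves:
  moves:
    - [0,-0.1,0,0,0,0,0]
    - [0,-0.25,0,0,0,0,0]
    - [0,-0.42,0,0,0,0,0]
    - [0,-0.55,0,0,0,0,0]
    - [0,-0.6,0,0,0,0,0]
    - [0,-0.6,0,0,0,0,0]
    - [0,-0.6,0,0,0,0,0]

```text
time_s: 12.75
tool_pos: [0.5918, 0.292, 0.2878]
tool_rot: [179.9, 0.0, -0.1]
force: [0.6, -0.1, -2.1]
grip_width: 0.0455
grasp_force: 22.0
```

```bash
python3 - <<'E'
from h import *
o=env.get_obs();C=cal("wrist");im=viewer.read_camera("wrist");save("pics/w2.png",im);print(o["tool_pos"],o["force"],o["grip_width"])
for P in([.592,.2935,.085],[.6035,.0735,.085]):
    print(proj(C,P).round(1))
    for k in range(0,360,60): print(k,proj(C,np.array(P)+[.06*np.cos(np.radians(k)),.06*np.sin(np.radians(k)),0]).round(1).tolist())
E
```

```text
[0.59180907 0.29197344 0.28777251] [ 0.57360931 -0.13130634 -2.1019706 ] 0.04548016552633102
[315.6 173.6]
0 [315.5, 127.8]
60 [276.1, 151.3]
120 [277.9, 195.1]
180 [315.7, 215.5]
240 [353.4, 194.9]
300 [355.0, 151.1]
[479.9 164.9]
0 [487.4, 118.4]
60 [444.0, 142.2]
120 [438.5, 186.7]
180 [473.0, 207.4]
240 [514.1, 186.6]
300 [523.0, 142.2]
```

View pics/w2.png

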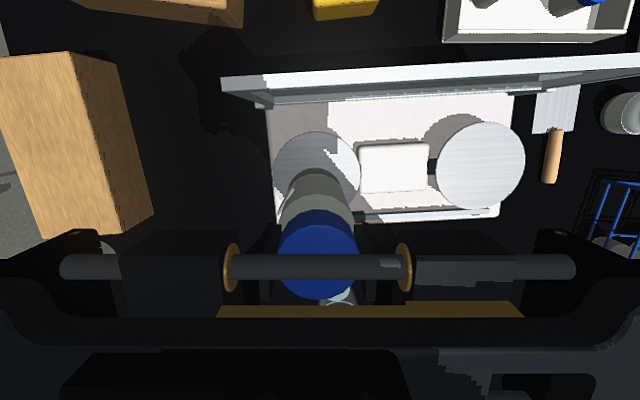

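The pans show slightly nearer than my fit: pan_r spans columns 436–525 with its centre at about (480,165), and pan_l has its top at row 131. I shift the target about 2 mm in x and lower.

>>> apply_moves:
  moves:
    - [-0.01,0,0.08,0,0,0,0]
    - [-0.01,0,0.18,0,0,0,0]
    - [-0.01,0,0.28,0,0,0,0]
    - [-0.01,0,0.35,0,0,0,0]
    - [-0.01,0,0.4,0,0,0,0]
    - [-0.01,0,0.44,0,0,0,0]
    - [-0.01,0,0.44,0,0,0,0]
    - [-0.01,0,0.44,0,0,0,0]

```text
time_s: 13.6
tool_pos: [0.5894, 0.2945, 0.2011]
tool_rot: [-180.0, -0.0, 0.0]
force: [-0.2, 1.3, -2.1]
grip_width: 0.0452
grasp_force: 22.0
```

```bash
python3 -c "
from cell import env
o=env.get_obs();print(o['tool_pos'],o['force'])"
```

```text
[0.58940942 0.29446991 0.20110085] [-0.17337878  1.25075275 -2.11743632]
```

>>> apply_moves:
  moves:
    - [0,0.005,0.01,0,0,0,0]
    - [0,0.005,0.02,0,0,0,0]
    - [0,0.005,0.03,0,0,0,0]
    - [0,0.005,0.03,0,0,0,0]

```text
time_s: 14.0
tool_pos: [0.589, 0.2933, 0.1943]
tool_rot: [180.0, 0.0, 0.0]
force: [-0.8, 0.6, -2.7]
grip_width: 0.0454
grasp_force: 22.0
```

>>> apply_moves:
  moves:
    - [0,0,0.005,0,0,0,0]
    - [0,0,0.01,0,0,0,0]
    - [0,0,0.01,0,0,0,0]

```text
time_s: 14.3
tool_pos: [0.5892, 0.2934, 0.1927]
tool_rot: [180.0, -0.0, 0.0]
force: [-0.1, -0.2, -0.9]
grip_width: 0.0457
grasp_force: 22.0
```

>>> apply_moves:
  moves:
    - [0,0,0.005,0,0,0,0]
    - [0,0,0.01,0,0,0,0]
    - [0,0,0.01,0,0,0,0]

```text
time_s: 14.6
tool_pos: [0.5892, 0.2934, 0.1907]
tool_rot: [-180.0, -0.0, 0.0]
force: [0.2, -1.5, 0.1]
grip_width: 0.0456
grasp_force: 21.9
```

>>> apply_moves:
  moves:
    - [0,0,0,0,0,0,0.55]
    - [0,0,0,0,0,0,0.6]
    - [0,0,0,0,0,0,0.75]
    - [0,0,0,0,0,0,0.75]
    - [0,0,0,0,0,0,0.75]

```text
time_s: 15.1
tool_pos: [0.5891, 0.2932, 0.1904]
tool_rot: [180.0, 0.0, 0.0]
force: [0.2, -0.0, 0.3]
grip_width: 0.0637
grasp_force: 0.0
```

>>> apply_moves:
  moves:
    - [0,0,-0.05,0,0,0,0.75]
    - [0,0,-0.2,0,0,0,0.75]
    - [0,0,-0.4,0,0,0,0.75]
    - [0,0,-0.6,0,0,0,0.75]
    - [0,0.2,-0.6,0,0,0,0.75]
    - [0,0.5,-0.6,0,0,0,0.75]
    - [0,1,-0.6,0,0,0,0.75]
    - [0,1,-0.6,0,0,0,0.75]
    - [0,1,-0.6,0,0,0,0.75]

```text
time_s: 16.0
tool_pos: [0.5903, 0.0845, 0.3112]
tool_rot: [179.7, -0.1, -0.6]
force: [-0.1, -1.0, -0.4]
grip_width: 0.0651
grasp_force: 0.0
```

```bash
cat > chk.py <<'E'
from h import *
import sys
print(env.get_obs()["tool_pos"])
for n in("scene","top","wrist"):
    C=cal(n); im=viewer.read_camera(n); save(f"pics/{sys.argv[1]}{n}.png",im)
    hsv=cv2.cvtColor(im,cv2.COLOR_RGB2HSV)
    m=cv2.inRange(hsv,(100,110,60),(125,255,255)); m=cv2.morphologyEx(m,cv2.MORPH_OPEN,np.ones((5,5)))
    k,l,st,ce=cv2.connectedComponentsWithStats(m)
    for i in range(1,k):
        for z in(.212,.132):
            X=atz(C,ce[i],z)
            if (z>.2 and .5<X[0]<.68 and 0<X[1]<.36) or (z<.2 and .4<X[0]<.56 and -.4<X[1]<-.18): print(n,z,ce[i].round(1),X.round(4))
E
python3 chk.py k1
```

```text
[0.59026799 0.08450014 0.31116122]
scene 0.132 [242.3 156.8] [ 0.4125 -0.2203  0.132 ]
scene 0.132 [209.7 162.2] [ 0.4389 -0.2925  0.132 ]
scene 0.212 [486.7 164. ] [0.5786 0.2991 0.212 ]
scene 0.132 [172.2 187.3] [ 0.5467 -0.3502  0.132 ]
top 0.212 [181.8 165.1] [0.5887 0.3003 0.212 ]
top 0.132 [376. 187.] [ 0.5545 -0.2001  0.132 ]
top 0.132 [394.5 196. ] [ 0.5315 -0.2506  0.132 ]
top 0.132 [405. 190.] [ 0.5486 -0.2789  0.132 ]
top 0.132 [423. 192.] [ 0.5445 -0.328   0.132 ]
top 0.132 [438.  203.5] [ 0.5144 -0.3693  0.132 ]
top 0.132 [392.5 216. ] [ 0.4775 -0.2461  0.132 ]
top 0.132 [382.5 228.2] [ 0.444  -0.2197  0.132 ]
top 0.132 [411.4 232.3] [ 0.4351 -0.2979  0.132 ]
top 0.132 [436.3 233.7] [ 0.4329 -0.3656  0.132 ]
top 0.132 [390.6 236.5] [ 0.4223 -0.2419  0.132 ]
wrist 0.212 [107.9 197.6] [0.5883 0.2973 0.212 ]
wrist 0.132 [628.7 223.9] [ 0.5245 -0.3266  0.132 ]
wrist 0.132 [597. 234.] [ 0.5102 -0.2877  0.132 ]
```

>>> apply_moves:
  moves:
    - [-0.3,1,0,0,0,0,0.75]
    - [-0.3,1,0,0,0,0,0.75]
    - [-0.3,1,0,0,0,0,0.75]
    - [-0.3,1,0,0,0,0,0.75]
    - [-0.3,1,0,0,0,0,0.75]

```text
time_s: 16.65
tool_pos: [0.528, -0.1116, 0.3106]
tool_rot: [179.8, 0.0, -0.3]
force: [0.5, -1.1, -0.2]
grip_width: 0.0652
grasp_force: 0.0
```

>>> apply_moves:
  moves:
    - [-0.48,0.94,0,0,0,0,0.75]
    - [-0.48,0.94,0,0,0,0,0.75]
    - [-0.48,0.94,0,0,0,0,0.75]
    - [-0.48,0.94,0,0,0,0,0.75]
    - [-0.48,0.94,0,0,0,0,0.75]
    - [-0.48,0.94,0,0,0,0,0.75]

```text
time_s: 17.25
tool_pos: [0.4337, -0.2947, 0.3105]
tool_rot: [-180.0, -0.0, -0.0]
force: [0.2, 0.5, -0.6]
grip_width: 0.0648
grasp_force: 0.0
```

```bash
python3 caps.py
```

```text
[ 0.43365585 -0.29470009  0.31047913] [-1.79962787e+02 -8.29129165e-03 -3.06263147e-02] 0.06475560161670794
[229.1   2.9] [221, 0, 17, 7, 114] [ 0.6247 -0.2008  0.135 ]
[382.1 111.2] [359, 83, 46, 53, 1850] [ 0.5141 -0.3708  0.135 ]
[375.5 174. ] [355, 153, 42, 43, 1502] [ 0.4391 -0.3674  0.135 ]
[631.9 172.2] [623, 157, 17, 30, 441] [ 0.4416 -0.6882  0.135 ]
[316.6 179.3] [299, 160, 36, 39, 1165] [ 0.4323 -0.2939  0.135 ]
[247.9 174.6] [233, 162, 29, 26, 619] [ 0.4383 -0.2081  0.135 ]
```

>>> apply_moves:
  moves:
    - [0,0,0.15,0,0,0,0.75]
    - [0,0,0.3,0,0,0,0.75]
    - [0,0,0.45,0,0,0,0.75]
    - [0,0,0.6,0,0,0,0.75]
    - [0,0,0.7,0,0,0,0.75]
    - [0,0,0.8,0,0,0,0.75]
    - [0,0,0.9,0,0,0,0.75]
    - [0,0,1,0,0,0,0.75]
    - [0,0,1,0,0,0,0.75]

```text
time_s: 18.2
tool_pos: [0.4339, -0.2899, 0.1082]
tool_rot: [-179.7, 0.2, 0.4]
force: [0.3, 0.5, -0.0]
grip_width: 0.0654
grasp_force: 0.0
```

>>> apply_moves:
  moves:
    - [0,0,0,0,0,0,0]
    - [0,0,0,0,0,0,0]
    - [0,0,0,0,0,0,0]
    - [0,0,0,0,0,0,0]
    - [0,0,0,0,0,0,0]
    - [0,0,0,0,0,0,0]
  grip_force: 22

```text
time_s: 18.8
tool_pos: [0.4342, -0.2948, 0.1117]
tool_rot: [180.0, -0.1, 0.0]
force: [-0.4, 1.4, 6.2]
grip_width: 0.0455
grasp_force: 22.0
```

>>> apply_moves:
  moves:
    - [0,0,-0.05,0,0,0,0]
    - [0,0,-0.15,0,0,0,0]
    - [0,0,-0.3,0,0,0,0]
    - [0,0,-0.45,0,0,0,0]
    - [0,0,-0.6,0,0,0,0]
    - [0,0,-0.75,0,0,0,0]
    - [0,0,-0.9,0,0,0,0]
    - [0,0,-1,0,0,0,0]
    - [0,0,-1,0,0,0,0]

```text
time_s: 19.7
tool_pos: [0.4341, -0.2956, 0.3135]
tool_rot: [179.8, -0.2, -0.0]
force: [0.2, 0.5, -2.6]
grip_width: 0.0457
grasp_force: 22.0
```

>>> apply_moves:
  moves:
    - [0.04,-0.08,0,0,0,0,0]
    - [0.1,-0.22,0,0,0,0,0]
    - [0.17,-0.39,0,0,0,0,0]
    - [0.24,-0.56,0,0,0,0,0]
    - [0.32,-0.73,0,0,0,0,0]
    - [0.38,-0.88,0,0,0,0,0]
    - [0.4,-0.93,0,0,0,0,0]

```text
time_s: 20.4
tool_pos: [0.5134, -0.104, 0.3089]
tool_rot: [-179.9, 0.1, 0.4]
force: [-0.2, -0.6, -2.3]
grip_width: 0.0449
grasp_force: 22.0
```

>>> apply_moves:
  moves:
    - [0.07,-0.15,0,0,0,0,0]
    - [0.15,-0.32,0,0,0,0,0]
    - [0.23,-0.49,0,0,0,0,0]
    - [0.31,-0.66,0,0,0,0,0]
    - [0.38,-0.8,0,0,0,0,0]
    - [0.42,-0.89,0,0,0,0,0]
    - [0.435,-0.92,0,0,0,0,0]
    - [0.435,-0.92,0,0,0,0,0]
    - [0.435,-0.92,0,0,0,0,0]

```text
time_s: 21.3
tool_pos: [0.5999, 0.0731, 0.3098]
tool_rot: [179.9, 0.1, -0.1]
force: [-0.8, -0.9, -2.4]
grip_width: 0.0456
grasp_force: 22.0
```

```bash
python3 - <<'E'
from h import *
o=env.get_obs();C=cal("wrist");im=viewer.read_camera("wrist");save("pics/w3.png",im);print(o["tool_pos"],o["force"],o["grip_width"])
for t in("pan_l",):
  for m in masks_of("wrist",t):
    ys,xs=np.nonzero(m["pixels"]);print(m["conf"],xs.min(),xs.max(),ys.min(),ys.max())
P=np.array([.601,.073,.085]);a=np.radians(np.arange(360));q=np.array([proj(C,P+[.06*np.cos(k),.06*np.sin(k),0]) for k in a]);print("pred",q.min(0),q.max(0))
E
```

```text
[0.59986524 0.073134   0.30980012] [-0.77261358 -0.91137602 -2.41689982] 0.04559185198217593
0.77 124 207 137 215
0.65 275 358 126 195
0.28 61 180 160 230
0.16 278 357 168 297
pred [274.73064835 126.2436274 ] [359.18192996 209.58861599]
```

>>> apply_moves:
  moves:
    - [0.005,0,0.08,0,0,0,0]
    - [0.005,0,0.18,0,0,0,0]
    - [0.005,0,0.28,0,0,0,0]
    - [0.005,0,0.38,0,0,0,0]
    - [0.005,0,0.45,0,0,0,0]
    - [0.005,0,0.5,0,0,0,0]
    - [0.005,0,0.53,0,0,0,0]
    - [0.005,0,0.53,0,0,0,0]
    - [0.005,0,0.53,0,0,0,0]

```text
time_s: 22.3
tool_pos: [0.6016, 0.0755, 0.2052]
tool_rot: [-180.0, -0.1, 0.0]
force: [-0.1, -0.1, -2.6]
grip_width: 0.0456
grasp_force: 22.0
```

>>> apply_moves:
  moves:
    - [0,0,0.01,0,0,0,0]
    - [0,0,0.02,0,0,0,0]
    - [0,0,0.03,0,0,0,0]
    - [0,0,0.03,0,0,0,0]

```text
time_s: 22.7
tool_pos: [0.601, 0.0753, 0.1983]
tool_rot: [180.0, 0.0, 0.0]
force: [-0.5, -0.2, -2.8]
grip_width: 0.0454
grasp_force: 22.0
```

>>> apply_moves:
  moves:
    - [0,0.01,0.005,0,0,0,0]
    - [0,0.01,0.01,0,0,0,0]
    - [0,0.01,0.01,0,0,0,0]

```text
time_s: 23.0
tool_pos: [0.6012, 0.073, 0.1964]
tool_rot: [180.0, 0.0, -0.0]
force: [-0.4, 0.3, -2.2]
grip_width: 0.0456
grasp_force: 22.0
```

>>> apply_moves:
  moves:
    - [0,0,0.005,0,0,0,0]
    - [0,0,0.01,0,0,0,0]
    - [0,0,0.01,0,0,0,0]

```text
time_s: 23.3
tool_pos: [0.6013, 0.0732, 0.1946]
tool_rot: [180.0, -0.0, 0.0]
force: [-0.2, -0.5, -0.5]
grip_width: 0.0452
grasp_force: 22.0
```

>>> apply_moves:
  moves:
    - [0,0,0.005,0,0,0,0]
    - [0,0,0.005,0,0,0,0]
    - [0,0,0.005,0,0,0,0]

```text
time_s: 23.6
tool_pos: [0.6013, 0.0732, 0.1937]
tool_rot: [180.0, -0.0, 0.0]
force: [0.7, 0.2, -0.3]
grip_width: 0.0457
grasp_force: 22.0
```

>>> apply_moves:
  moves:
    - [0,0,0,0,0,0,0.55]
    - [0,0,0,0,0,0,0.6]
    - [0,0,0,0,0,0,0.75]
    - [0,0,0,0,0,0,0.75]
    - [0,0,0,0,0,0,0.75]

```text
time_s: 24.1
tool_pos: [0.6012, 0.0734, 0.1935]
tool_rot: [-180.0, -0.0, 0.0]
force: [0.0, -1.0, 0.1]
grip_width: 0.0635
grasp_force: 0.0
```

>>> apply_moves:
  moves:
    - [0,0,-0.05,0,0,0,0.75]
    - [0,0,-0.2,0,0,0,0.75]
    - [0,0,-0.4,0,0,0,0.75]
    - [0,0,-0.6,0,0,0,0.75]
    - [-0.3,-0.3,-0.7,0,0,0,0.75]
    - [-0.7,-0.55,-0.7,0,0,0,0.75]
    - [-0.7,-0.55,-0.7,0,0,0,0.75]
    - [-0.7,-0.55,-0.7,0,0,0,0.75]

```text
time_s: 24.9
tool_pos: [0.4581, 0.187, 0.3349]
tool_rot: [180.0, -0.1, 0.3]
force: [-0.2, 0.5, 1.2]
grip_width: 0.0652
grasp_force: 0.0
```

```bash
python3 chk.py k2; python3 - <<'E'
from h import *
im=viewer.read_camera("wrist"); C=cal("wrist")
for n in("pan_l","bottle_a"):
  for m in masks_of("wrist",n):
    ys,xs=np.nonzero(m["pixels"]);print(n,m["conf"],xs.min(),xs.max(),ys.min(),ys.max())
for P in([.5895,.2925,.082],[.601,.073,.082]):
    q=np.array([proj(C,np.array(P)+[.06*np.cos(k),.06*np.sin(k),0]) for k in np.radians(np.arange(360))]);print("pred pan",q.min(0),q.max(0))
E
```

```text
[0.45810524 0.18695879 0.33492629]
scene 0.132 [242.3 156.8] [ 0.4125 -0.2203  0.132 ]
scene 0.212 [487.  164.1] [0.579  0.2996 0.212 ]
scene 0.212 [375.2 166.4] [0.5905 0.0748 0.212 ]
scene 0.132 [172.2 187.3] [ 0.5467 -0.3502  0.132 ]
top 0.212 [271.6 162.5] [0.6011 0.0738 0.212 ]
top 0.212 [183.3 164.8] [0.5896 0.2965 0.212 ]
top 0.132 [395. 190.] [ 0.5478 -0.2517  0.132 ]
top 0.132 [423. 192.] [ 0.5445 -0.328   0.132 ]
top 0.132 [438.  203.6] [ 0.5143 -0.3693  0.132 ]
top 0.132 [394.  200.5] [ 0.5193 -0.2495  0.132 ]
top 0.132 [392.  223.5] [ 0.4573 -0.245   0.132 ]
top 0.132 [381.9 228.5] [ 0.4433 -0.2182  0.132 ]
top 0.132 [436.4 233.7] [ 0.4329 -0.3656  0.132 ]
wrist 0.212 [442.6  41.7] [0.6012 0.0718 0.212 ]
wrist 0.212 [202.6  52.6] [0.5899 0.297  0.212 ]
wrist 0.132 [634.8 105.3] [ 0.5506 -0.2158  0.132 ]
wrist 0.132 [603.5 156. ] [ 0.4858 -0.1942  0.132 ]
wrist 0.132 [615.5 157. ] [ 0.4847 -0.2108  0.132 ]
wrist 0.132 [625.5 158. ] [ 0.4835 -0.2248  0.132 ]
wrist 0.132 [635.5 159. ] [ 0.4823 -0.2388  0.132 ]
wrist 0.132 [627.6 192.4] [ 0.4359 -0.2427  0.132 ]
wrist 0.132 [583.5 199.5] [ 0.4251 -0.1838  0.132 ]
wrist 0.132 [607.5 201.5] [ 0.4225 -0.2184  0.132 ]
pan_l 0.98 201 283 30 120
bottle_a 0.67 380 466 15 88
bottle_a 0.56 171 256 27 96
pred pan [195.64843321  28.14517951] [281.97993812 120.95751613]
pred pan [353.54232835  18.8942956 ] [440.37601304 113.04140587]
```

View pics/k2wrist.png

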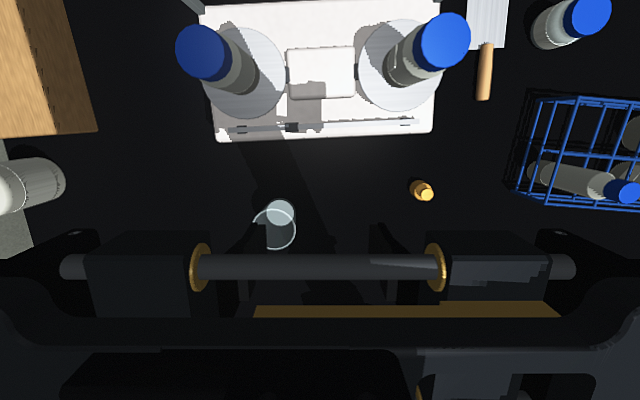

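```bash
python3 - <<'E'
import cv2,numpy as np
a=cv2.resize(cv2.imread("pics/v4s.png",0),(220,180),interpolation=cv2.INTER_AREA).astype(float)
b=cv2.imread("pics/k2scene.png",0)[80:260,320:540].astype(float)
for c in(45,110,120,150,200): print(c,80+np.argmax(np.abs(np.diff(a[75:105,c])))+75,80+np.argmax(np.abs(np.diff(b[75:105,c])))+75)
E
python3 -c "
from cell import env
o=env.get_obs();print(o['time_s'],o['joint_velocities'].round(1))
print(env.sign_off())"
```

```text
45 174 173
110 172 172
120 157 157
150 171 171
200 170 170
25.2 [ 0.2  1.1  0.3  0.  -0.3  0.   0. ]
the job is handed in; nothing more can be done
None
```

I folded the cover upright (about 1.565 rad by my estimate) and stood one bottle on each pan, about 2–6 mm off centre, then handed the job in at 25 s; sign-off returned no verdict, and I viewed 11 pictures, one over the limit of 10.

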